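# Let down the cake lift

## Robot

A 6-joint arm with a two-finger parallel gripper is mounted at the origin on the work surface. World frame = base frame: x ahead of the robot, y to its left, z up, the work surface at z = 0. Lengths are in mm, angles in rad, forces in N, time in s.
With the tool pointing down it reaches from about 350 to 975 mm from the base axis. Payload 7.1 kg.
Tool frame: the origin (TCP) lies between the finger pads; the fingertips stand 14 mm ahead of it and the grasp point (between the pads) lies 5 mm behind it (ctrl.tcp_to_tips is the distance from the TCP to the fingertips, in mm); z points along the fingers, y is the line along which they close (so a half turn about z gives the same grasp; the last joint's range is limited). The gripper opens to 88 mm and grips with 3 to 60 N. Pads are 20 mm wide; open, the fingers measure 115 mm over their backs; the gripper's body (75 mm by 178 mm) begins 61 mm behind the grasp point.
Start: joints at [1.227, 0.423, 1.63, -0, 1.089, -0.019], TCP at [199.418, 592.315, 236.675] pointing down, gripper open.
Joint ranges: [-3, 3], [-0.9, 2.11], [0.09, 2.58], [-1.31, 4.45], [0.11, 2.69], [-2.54, 2.54]. Speed limits (rad/s): [2.39, 2.39, 3.01, 3.14, 3.14, 3.14].

## Interface

Orientations are given as a rotation vector (axis times angle).
In Python, from workcell import ctrl gives the robot as it stands.
- The arm moves only by the tool apply_moves, never from a script. Its argument "series" is a list that holds one entry, the list of rows, each a list of 7 numbers: the shift along the tool's x, y, z in cm, then the turn, a rotation vector about the tool's x, y, z in degrees, then the opening, from 0 (shut) to 1 (fully open). A call has 1 to 12 rows; each row shifts and turns the commanded pose from where the row before left it, along the tool's axes as they then stand; what a row does not reach is not made up. A row lasts 1/10 s, in which the tool goes at most 50 mm and 8.59 degrees, less where a joint would pass 70% of its speed; a pose out of reach is approached as far as the arm can. A call with a gripper value outside its range is refused whole. The fingers move at their own pace and stop on an object; the grip force is fixed at half the most. Time passes only in rows, so rows that do not move let the fingers close. It gives the time, the measured TCP pose, the force and the opening at its end, in the units of the state.
- ctrl.get_obs(): the state, without advancing time (a new reading comes with each control period).
- ctrl.get_image(name): name is "scene" or "top" or "wrist"; returns a dict with "img" (384x512x3 uint8, blue, green, red), "K" (3x3 intrinsics, pixels), "dist" ([k1, k2, p1, p2, k3] as OpenCV has them; the pictures are not rectified), "cam_to_world" (4x4, takes a point from camera to world coordinates). Camera axes: x right, y down, z forward; pixel columns grow to the right and rows downward; lengths in mm; the calibration is good to about 2 mm. A picture is of the moment at which its call begins. There is no depth.
- ctrl.close_job(): hands the job in, once; it reports no verdict.
The state is a dict: "t": time; "qpos": joint angles; "qvel": joint speeds; "joint_torque": joint torques, N m; "ee_pos": TCP position; "orientation": TCP orientation; "ft_force": force on the tool from outside, world axes, zero at the start; "moment": the same for the moment, N m; "width": finger opening in mm.
Only numpy, scipy, OpenCV 4.12 (cv2) and the standard library are available. Lean on these libraries where they do the work, as an engineer would, in place of code of your own. Each camera call takes 0.05 s, during which the arm holds its last target. There are 200 camera calls.

## Task

The small bench lift holds a cake tin up on its ratchet. Take the release bar from its rest, put its steel tip under the tail of the pawl and gently flick the tail up, keeping it up until the platform has come all the way down, then let the pawl drop back and lay the bar back in its rest as you found it. Work the lift with the bar only: the hand must not touch the lift or the tin, do not force the pawl hard against its rubber stop, and leave the other things alone.

Things in the scene. Friction and masses are not known exactly. Their poses are not given: they have to be found in the camera images.
- lift: Bench cake lift: fixed grey base 180 x 310 x 18 mm and aluminium column 20 x 22 mm, 238 mm tall, axis at y +27 mm. Origin on the table; z up, +y to the platform (centre at y +135 mm), -y to the pawl's tail. On the column's -y side runs the toothed bar (teeth tips at y -9 mm, pitch 20 mm), held by the pawl. On y -90 to -39 mm nothing stands under the tail but the base
- pawl_tail (a point): Usual place of the tail's outer end, middle of its lower edge, pawl at rest: lift frame (0, -69, 160) mm, fixed to the lift. The pawl is dark steel on a pin across x near y -11, z 153 mm: a hooked arm hangs down under a tooth; a flat tail, 12 mm wide, 6 mm thick, runs out to -y, 58 mm from pin to end. The tail is clamped on at a slope, each time other, up to 0.16 rad up or down from level, not measured
- guard_mouth (a point): Open -y end of the guard: two upright steel plates 4 mm thick beside the tail, 38 mm apart (inner faces x -19 and +19 mm), z 140 to 166 mm, y -70 to +34 mm; open above, below and at this end. Site midway between their ends, lift frame (0, -70, 153) mm. Two thin feet carry them at x +-21, y -36 to -16 mm
- stop_top (a point): Hard rubber stop that the hanging arm meets, a stub 8 mm thick at lift frame y -39 to -25 mm, its top at z 123 mm (bracket to 125); point on its top at the +y end. Once the arm meets it, a millimetre more lift adds 4 N or more. Up to 6 N on the tail is gentle; more than 7 N is forcing it
- pawl (a joint): Pawl angle, rad: 0 hooked, grows as the tail goes up. Spring and load take 2 to 5.5 N of lift 42 mm from the pin, about 1 to 2 N once clear. The pin is an eccentric, set otherwise each time, not measured: the hook clears the teeth at 0.11 to 0.31 rad (5 to 13 mm lift 42 mm from the pin), and the stop comes only about 2 mm of lift later. Let go or lifted too little, it catches the next tooth
- platform (a joint): How far the platform has come down, m: about 0 (to 0.002) at the start, 0.054 fully down, where it rests. With the pawl clear it sinks by itself, damped, in about 3 to 6 s
- platform_mid (a point): Centre of the top of the platform, a steel plate 170 x 170 mm; 130 mm above the table when up, 76 mm when down
- tin: Lidded round aluminium cake tin, 148 mm across, 64 mm high, 0.21 to 0.42 kg, loose in the middle of the platform; origin at the centre of its underside, z up
- bar: Release bar, 0.12 kg, lying level: a flat wooden handle 72 mm long, 18 mm wide, 32 mm tall and, in line with its middle, a round steel shank 8 mm thick and 40 mm long. Origin on the axis inside the handle, 12 mm behind its front end, a good place to grip (firmly: it turns in a weak grip); x along the bar towards the steel tip (tip at x +52 mm, rear end at x -60 mm), z up
- bar_tip (a point): Centre of the end of the steel shank
- rest: Fixed rest for the bar, steel foot 140 x 56 x 8 mm with two white notched blocks. Origin on the table, x along the bar lying in it, towards its tip. Rear block (x -55 to -41 mm) carries the handle: floor at 44 mm, notch 24 mm wide, cheeks to 62 mm; front block (x 36 to 44 mm) carries the shank: floor at 56 mm, notch 16 mm wide, cheeks to 70 mm
- rest_mid (a point): Where the bar's origin belongs when it lies in the rest: 60 mm above the table over the rest's origin
- rest_tip (a point): Where the bar's tip belongs when it lies in the rest: 52 mm from rest_mid
- cup: Plain steel cup, 64 mm across, 60 mm high, a bystander; origin at the centre of its underside
- jar: Amber glass jar with a steel lid, 68 mm across, 100 mm high, a bystander; origin at the centre of its underside
- palette_knife: Palette knife lying flat, a bystander; origin under its middle, x towards its blade
Things that resemble listed ones, but are neither listed nor needed, are in the scene too. Of the things like the tin, leave any that is blue or yellow; of the rest the larger one is meant.

How it is judged:
By the outcome, as a careful person would: the job done as asked, in the order asked, and still so for the second after the job is handed in, with the robot touching nothing.
It also fails if it takes over 72 s, if anything falls off the work surface, if the arm or the gripper's body presses on something with over 40 N, if the wrist force passes 120 N, or if a joint passes its speed limit or range.

## Working session

There is one attempt and no reset: what is moved stays moved. The work goes in short steps, Python scripts to look and compute and a tool call to move; the robot and the scene stay as the last step left them, time stands still between calls to the robot, and variables do not carry over. Pictures are saved under pics/ and viewed, on a budget of 10 in all, crops included, one or two more only if the job needs it, and the job is handed in when it is done.

Besides the shell and the picture viewer there is one more tool, called after "Request:" by a JSON object that holds its "method" and its "body". apply_moves: Moves the arm, as the interface text tells. Its arguments: {"type":"object","properties":{"series":{"type":"array","items":{"type":"array","items":{"type":"array","items":{"type":"number"}}}}},"required":["series"]}

```bash
mkdir -p pics; ls; cat > h.py <<'E'
import numpy as np, cv2
from workcell import ctrl
from scipy.spatial.transform import Rotation as R
def grab(n,f):
    d=ctrl.get_image(n); cv2.imwrite('pics/%s.png'%f,d['img']); np.savez('pics/%s.npz'%f,**{k:np.array(d[k]) for k in d}); return d
def ld(f): return dict(np.load('pics/%s.npz'%f))
def ray(d,u,v):
    p=cv2.undistortPoints(np.array([[[u,v]]],float),d['K'],d['dist'])[0,0]
    T=d['cam_to_world']; r=T[:3,:3]@np.array([p[0],p[1],1]); return T[:3,3],r/np.linalg.norm(r)
def onz(d,u,v,z):
    o,r=ray(d,u,v); return o+r*(z-o[2])/r[2]
def tri(d1,p1,d2,p2):
    o1,r1=ray(d1,*p1);o2,r2=ray(d2,*p2)
    s=np.linalg.lstsq(np.c_[r1,-r2],o2-o1,rcond=None)[0]
    a=o1+s[0]*r1;b=o2+s[1]*r2; return (a+b)/2,np.linalg.norm(a-b)
def proj(d,P):
    T=np.linalg.inv(d['cam_to_world']); return cv2.projectPoints(np.array(P,float).reshape(-1,3),cv2.Rodrigues(T[:3,:3])[0],T[:3,3],d['K'],d['dist'])[0][:,0]
E
python3 - <<'E'
from h import *
a=grab('scene','s0')['img'];b=grab('top','t0')['img'];w=grab('wrist','w0')['img']
cv2.imwrite('pics/a.png',cv2.resize(a,(800,600)));cv2.imwrite('pics/b.png',cv2.resize(b,(800,600)))
print(ctrl.get_obs())
for n in('s0','t0','w0'):
  d=ld(n);print(d['cam_to_world'].round(3),d['K'][0,0],d['dist'])
E
```

```text
pics
{'t': 0.15, 'qpos': array([ 1.22698265e+00,  4.23648327e-01,  1.63045733e+00, -2.01887461e-05,
        1.08861933e+00, -1.90245282e-02]), 'qvel': array([-2.74057845e-05, -3.38595614e-03, -2.89073256e-03, -1.83355083e-03,
        6.23724955e-04, -4.52325659e-04]), 'joint_torque': array([-4.92810170e-05, -5.44986856e+01, -2.73917592e+01,  6.44394639e-02,
        2.04640534e-02, -1.24276271e-04]), 'ee_pos': array([199.30611256, 591.95626841, 236.11331518]), 'orientation': array([-5.07893369e-01, -3.10007621e+00,  1.75443106e-03]), 'ft_force': array([ 0.2869274 , -0.35591935,  0.15103234]), 'moment': array([-0.00130979,  0.01455492, -0.02008122]), 'width': 87.55842336382666}
[[ 1.400000e-02  6.700000e-01 -7.420000e-01  1.804752e+03]
 [ 1.000000e+00  1.000000e-03  2.000000e-02 -6.597800e+01]
 [ 1.400000e-02 -7.420000e-01 -6.700000e-01  1.295240e+03]
 [ 0.000000e+00  0.000000e+00  0.000000e+00  1.000000e+00]] 494.5574527809833 [-0.13336133  0.          0.          0.          0.        ]
[[-1.100000e-02 -9.810000e-01  1.920000e-01  2.945930e+02]
 [-1.000000e+00  1.200000e-02  5.000000e-03 -4.471200e+01]
 [-7.000000e-03 -1.920000e-01 -9.810000e-01  1.399689e+03]
 [ 0.000000e+00  0.000000e+00  0.000000e+00  1.000000e+00]] 475.78164649309736 [0.04449879 0.         0.         0.         0.        ]
[[ 3.20000e-01  9.17000e-01  2.39000e-01  1.33024e+02]
 [ 9.48000e-01 -3.09000e-01 -8.20000e-02  6.12606e+02]
 [-2.00000e-03  2.53000e-01 -9.67000e-01  3.84156e+02]
 [ 0.00000e+00  0.00000e+00  0.00000e+00  1.00000e+00]] 318.8132617215002 [-0.02218525  0.          0.          0.          0.        ]
```

View pics/a.png

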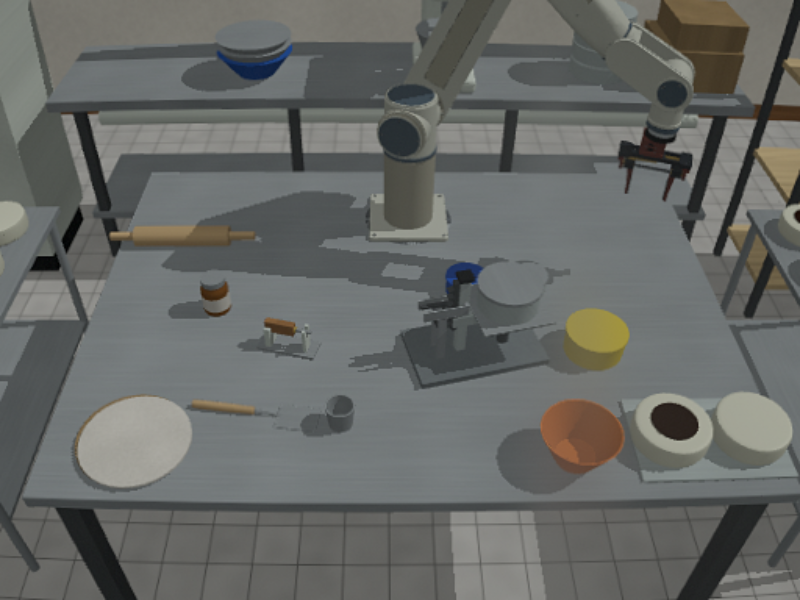

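View pics/b.png

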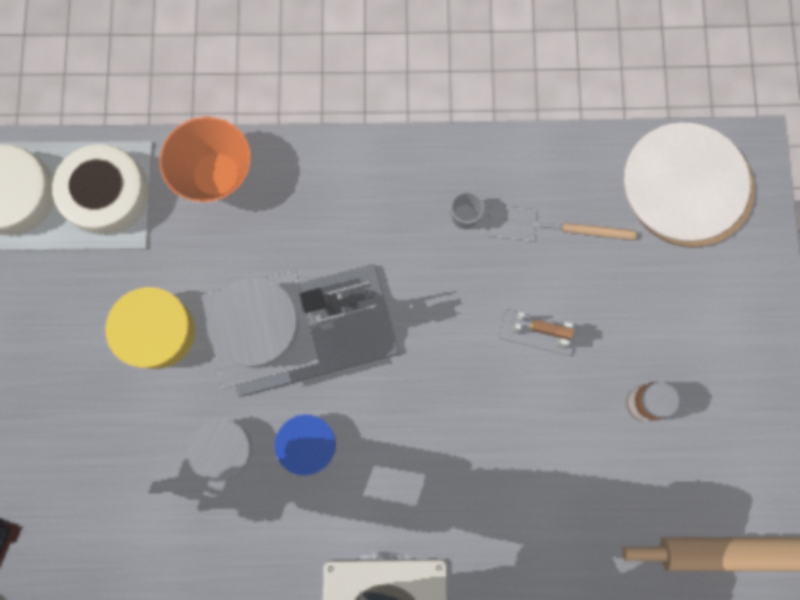

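The scene view shows the lift at (475,320), with its guard end to the left. The bar lies in its rest at (285,330), the yellow tin is at (597,338), and blue and grey tins stand behind the lift. In the top view the lift base corners are near (375,265) and (397,352), and the tin is at (252,320). The bar handle is at (553,329) with its shank to the left.

Candidates, in top-view pixels:
- **Tin:** grey on the platform (252,320), small grey on the table (218,448), blue (305,445), yellow (148,327). I take the larger grey one on the platform.
- **Bar:** wooden handle in the white rest (553,329), knife handle (600,231), rolling pin (730,555). I take the one in the rest.

```bash
python3 - <<'E'
from h import *
d=ld('t0');s=ld('s0');k=.64
for n,u,v,z in [('c1',375,265,18),('c2',397,352,18)]: print(n,onz(d,u*k,v*k,z).round(1))
hs=cv2.cvtColor(d['img'],cv2.COLOR_BGR2HSV)
def blob(d,x0,x1,y0,y1,lo,hi):
    h=cv2.cvtColor(d['img'],cv2.COLOR_BGR2HSV); m=cv2.inRange(h,lo,hi); q=np.zeros_like(m); q[y0:y1,x0:x1]=m[y0:y1,x0:x1]
    n,l,st,c=cv2.connectedComponentsWithStats(q); i=1+np.argmax(st[1:,4]); return np.argwhere(l==i)[:,::-1].astype(float),c[i],st[i]
P,c,st=blob(d,320,380,190,230,(5,90,50),(20,255,255)); print('handle top',c,st,onz(d,*c,74).round(1), cv2.minAreaRect(P.astype(np.float32)))
W=np.array([onz(d,*p,74)[:2] for p in P]); print('handle rect world',cv2.minAreaRect(W.astype(np.float32)))
P2,c2,st2=blob(s,160,205,190,230,(5,90,50),(20,255,255)); print('handle scene',c2,st2); print(tri(d,c,s,c2))
t=d['img'][160:260,125:265]; b=d['img'][190:235,312:377]; sc=s['img'][165:250,250:360]; sb=s['img'][195:235,160:210]
f=lambda i,w,h:cv2.resize(i,(w,h),interpolation=cv2.INTER_CUBIC)
T=np.zeros((600,800,3),np.uint8); T[:300,:420]=f(t,420,300);T[:225,440:765]=f(b,325,225);T[310:565,:330]=f(sc,330,255);T[310:510,440:690]=f(sb,250,200)
cv2.imwrite('pics/c.png',T)
E
```

```text
c1 [650.5  14.1  18. ]
c2 [482.1 -26.5  18. ]
handle top [352.9787234  210.41134752] [340 206  26  10 141] [ 513.5 -306.    74. ] ((352.794189453125, 210.32354736328125), (25.951313018798828, 5.5783185958862305), 14.03624439239502)
handle rect world ((513.774169921875, -305.35125732421875), (72.029052734375, 16.034265518188477), 74.89289855957031)
handle scene [179.06578947 208.42763158] [169 203  20  12 152]
(array([ 515.21799411, -307.12180588,   63.1743877 ]), np.float64(2.0143619855750696))
```

View pics/c.png

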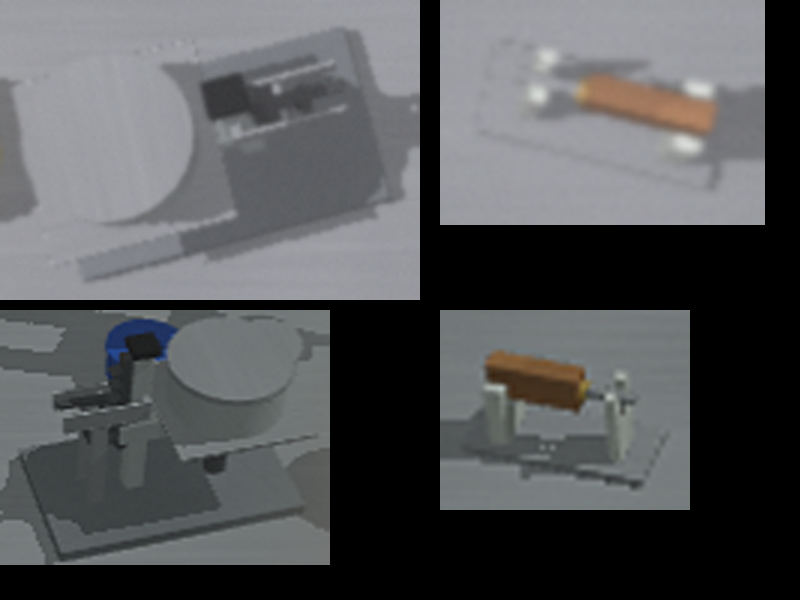

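The crops confirm the choice. The bar lies in the white notches with its shank towards the lift, and the guard's open end faces the bar. The handle measures 72 x 16 mm, centred at z ≈ 63–74, which fits the sizes given. The lift yaw is about 13.5°. Next I plan the move to a viewpoint above the bar.

```bash
cat >> h.py <<'E'
def Rd(yaw): # tool down, tool x at heading yaw (deg)
    c,s=np.cos(np.radians(yaw)),np.sin(np.radians(yaw)); return np.c_[[c,s,0],[s,-c,0],[0,0,-1]]
def plan(legs,g,start=None):
    """legs: list of (pos, yaw, nrows); prints rounded rows"""
    o=ctrl.get_obs() if start is None else None
    p,Rm=(o['ee_pos'],R.from_rotvec(o['orientation']).as_matrix()) if o else start
    out=[]
    for P,yaw,n in legs:
        for i in range(n):
            rem=n-i; sh=Rm.T@((np.array(P)-p)/rem)/10; rv=R.from_matrix(Rm.T@Rd(yaw)).as_rotvec(degrees=True)/rem
            r=[*np.round(sh,2),*np.round(rv,1),g]; out.append(r)
            p=p+Rm@np.array(r[:3])*10; Rm=Rm@R.from_rotvec(r[3:6],degrees=True).as_matrix()
    print(str([[float(x) for x in r] for r in out]).replace('.0,',',').replace(' ','').replace('-0,','0,')); return p,Rm
E
python3 - <<'E'
from h import *
plan([([215,545,320],150,2),([335,200,320],118,8),([490,-230,240],75,11),([520,-283,230],75,2)],1)
E
```

```text
[[-1.49,-1.98,-4.19,0,0,5.7,1.0],[-1.68,-1.82,-4.19,-0.1,0,5.7,1.0],[-3.46,-2.98,0,0,0,4,1.0],[-3.66,-2.74,0,0,0,4,1.0],[-3.84,-2.47,0,0,0,4,1.0],[-4,-2.2,0,0,0,4,1.0],[-4.14,-1.92,0,0,0,4,1.0],[-4.27,-1.62,-0.01,0,0,4,1.0],[-4.37,-1.32,0,0,0,4,1.0],[-4.45,-1.02,-0.01,0,0,4,1.0],[-4.11,-0.59,0.73,0,0,3.9,1.0],[-4.14,-0.31,0.73,0,0,3.9,1.0],[-4.16,-0.03,0.73,0,0,3.9,1.0],[-4.15,0.26,0.73,0,0,3.9,1.0],[-4.12,0.54,0.72,0,0,3.9,1.0],[-4.07,0.82,0.73,0,0,3.9,1.0],[-4.01,1.09,0.72,0,0,3.9,1.0],[-3.93,1.36,0.73,0,0,3.9,1.0],[-3.83,1.62,0.72,0,0,3.9,1.0],[-3.7,1.88,0.73,0,0,3.9,1.0],[-3.57,2.13,0.72,0,0,4,1.0],[-2.17,2.14,0.5,0,0,0,1.0],[-2.17,2.13,0.5,0,0,0,1.0]]
```

Request:
{"method": "apply_moves", "body": {"series": [[[-1.5, -2, -4.2, 0, 0, 5.7, 1], [-1.7, -1.8, -4.2, 0, 0, 5.7, 1], [-3.5, -3, 0, 0, 0, 4, 1], [-3.7, -2.7, 0, 0, 0, 4, 1], [-3.8, -2.5, 0, 0, 0, 4, 1], [-4, -2.2, 0, 0, 0, 4, 1], [-4.1, -1.9, 0, 0, 0, 4, 1], [-4.3, -1.6, 0, 0, 0, 4, 1], [-4.4, -1.3, 0, 0, 0, 4, 1], [-4.5, -1, 0, 0, 0, 4, 1], [-4.1, -0.6, 0.7, 0, 0, 3.9, 1], [-4.1, -0.3, 0.7, 0, 0, 3.9, 1]]]}}

```text
t: 1.35
ee_pos: [364.8, 120.4, 306.8]
orientation: [1.801, 2.573, 0.001]
ft_force: [0.2, 0.2, -0.0]
width: 87.9
```

Request:
{"method": "apply_moves", "body": {"series": [[[-4.2, 0, 0.7, 0, 0, 3.9, 1], [-4.2, 0.3, 0.7, 0, 0, 3.9, 1], [-4.1, 0.5, 0.7, 0, 0, 3.9, 1], [-4.1, 0.8, 0.7, 0, 0, 3.9, 1], [-4, 1.1, 0.7, 0, 0, 3.9, 1], [-3.9, 1.4, 0.7, 0, 0, 3.9, 1], [-3.8, 1.6, 0.7, 0, 0, 3.9, 1], [-3.7, 1.9, 0.7, 0, 0, 3.9, 1], [-3.6, 2.1, 0.7, 0, 0, 4, 1], [-2.2, 2.1, 0.5, 0, 0, 0, 1], [-2.2, 2.1, 0.5, 0, 0, 0, 1], [0, 0, 0, 0, 0, 0, 1]]]}}

```text
t: 2.55
ee_pos: [522.0, -286.3, 232.6]
orientation: [2.494, 1.909, -0.0]
ft_force: [-0.1, 0.4, -0.2]
width: 87.8
```

```bash
python3 - <<'E'
from h import *
d=grab('wrist','w1');o=ctrl.get_obs();print(o['t'],o['ee_pos'],o['orientation'])
T=np.zeros((384,1024,3),np.uint8)
cv2.imwrite('pics/w1v.png',cv2.resize(d['img'],(800,600)))
h=cv2.cvtColor(d['img'],cv2.COLOR_BGR2HSV);m=cv2.inRange(h,(5,90,50),(20,255,255))
n,l,st,c=cv2.connectedComponentsWithStats(m)
for i in range(1,n):
  if st[i,4]>200:
    P=np.argwhere(l==i)[:,::-1].astype(float);W=np.array([onz(d,*p,76)[:2] for p in P]).astype(np.float32)
    print(st[i],c[i],cv2.minAreaRect(W))
E
```

```text
2.6 [ 521.04726407 -284.67106822  232.75367924] [-2.49337986e+00 -1.90947957e+00  7.18283798e-04]
[ 244  171   18   72 1189] [252.70058873 206.60723297] ((511.6798400878906, -307.33050537109375), (73.70095825195312, 16.807022094726562), 75.04669189453125)
[ 423  181   17   92 1236] [431.13754045 220.19902913] ((681.9398193359375, -375.5173034667969), (99.10342407226562, 16.760080337524414), 82.65923309326172)
[375 322  41  34 495] [395.87070707 336.14545455] ((624.170166015625, -497.8956604003906), (44.01661682128906, 44.940547943115234), 74.11369323730469)
[100 332  30  34 258] [113.         346.53875969] ((312.6531677246094, -427.162841796875), (42.967620849609375, 34.20132064819336), 56.67594528198242)
[ 159  340   56   30 1086] [188.5441989 353.946593 ] ((391.38287353515625, -456.5212707519531), (39.86083221435547, 64.5358657836914), 75.20030975341797)
```

View pics/w1v.png

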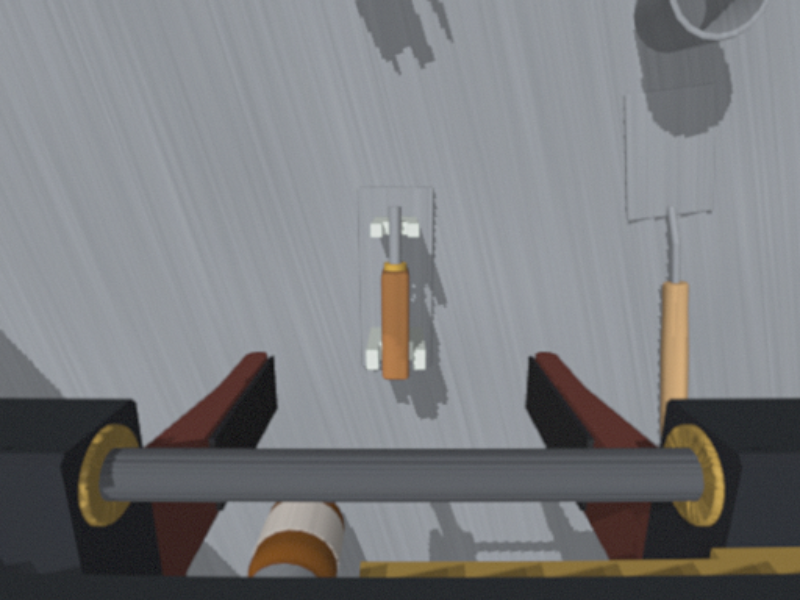

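The wrist picture shows the bar lying straight in its rest, with the handle centred at (395,322), the tip at (395,208) and the notched blocks beside it. The fingers straddle the bar.

```bash
python3 - <<'E'
from h import *
d=ld('w1');t=onz(d,395/1.5625,207/1.5625,63);a=np.radians(75.05)
e=np.array([np.cos(a),np.sin(a)]);print('tip',t,'origin by tip',t[:2]-52*e)
plan([([518,-284,150],75,2),([518,-284,55],75,4)],1)
E
```

```text
tip [ 531.00276908 -237.17324708   63.        ] origin by tip [ 517.58801618 -287.41311575]
[[-0.01,-0.15,4.14,0,0,-0.1,1.0],[-0.01,-0.15,4.14,-0.1,0,0,1.0],[0,0,2.37,0,0,0,1.0],[0,0,2.38,0,0,0,1.0],[0,0,2.37,0,0,0,1.0],[0,-0.01,2.38,0,0,0,1.0]]
```

Request:
{"method": "apply_moves", "body": {"series": [[[-0.1, -0.15, 4.1, 0, 0, 0, 1], [-0.05, -0.15, 4.1, 0, 0, 0, 1], [0, 0, 2.4, 0, 0, 0, 1], [0, 0, 2.4, 0, 0, 0, 1], [0, 0, 2.4, 0, 0, 0, 1], [0, 0, 2.4, 0, 0, 0, 1], [0, 0, 0, 0, 0, 0, 1], [0, 0, 0, 0, 0, 0, 0.4], [0, 0, 0, 0, 0, 0, 0.1], [0, 0, 0, 0, 0, 0, 0], [0, 0, 0, 0, 0, 0, 0], [0, 0, 0, 0, 0, 0, 0]]]}}

```text
t: 3.8
ee_pos: [518.1, -284.4, 56.4]
orientation: [2.492, 1.912, 0.001]
ft_force: [-0.5, -0.0, -0.0]
width: 51.4
```

Request:
{"method": "apply_moves", "body": {"series": [[[0, 0, 0, 0, 0, 0, 0], [0, 0, 0, 0, 0, 0, 0], [0, 0, 0, 0, 0, 0, 0]]]}}

```text
t: 4.1
ee_pos: [517.7, -284.3, 55.7]
orientation: [-2.493, -1.912, 0.0]
ft_force: [0.1, -0.1, 0.9]
width: 27.2
```

Request:
{"method": "apply_moves", "body": {"series": [[[0, 0, 0, 0, 0, 0, 0], [0, 0, 0, 0, 0, 0, 0], [0, 0, 0, 0, 0, 0, 0], [0, 0, 0, 0, 0, 0, 0], [0, 0, 0, 0, 0, 0, 0]]]}}

```text
t: 4.6
ee_pos: [517.7, -284.2, 55.6]
orientation: [-2.493, -1.912, 0.0]
ft_force: [-0.0, -0.6, -0.3]
width: 17.8
```

Gripped: the opening reads 17.8 mm on the 18 mm handle. I lift it and move to a viewpoint near the guard.

```bash
python3 - <<'E'
from h import *
plan([([517.7,-284.2,130],75,4),([580,-65,260],103.5,7)],0)
E
```

```text
[[0,0,-1.86,0,0,0,0.0],[0,0,-1.86,0,0,0,0.0],[0,0,-1.86,0,0,0,0.0],[0,-0.01,-1.86,0,0,0,0.0],[3.26,0.05,-1.86,0,0,-4.1,0.0],[3.24,0.28,-1.86,0,0,-4.1,0.0],[3.21,0.51,-1.86,0,0,-4.1,0.0],[3.17,0.74,-1.85,0,0,-4.1,0.0],[3.11,0.97,-1.86,0,0,-4,0.0],[3.04,1.18,-1.85,0,0,-4.1,0.0],[2.94,1.4,-1.86,0,0,-4,0.0]]
```

Request:
{"method": "apply_moves", "body": {"series": [[[0, 0, -1.8, 0, 0, 0, 0], [0, 0, -1.9, 0, 0, 0, 0], [0, 0, -1.9, 0, 0, 0, 0], [0, 0, -1.9, 0, 0, 0, 0], [3.3, 0, -1.9, 0, 0, -4.1, 0], [3.2, 0.3, -1.9, 0, 0, -4.1, 0], [3.2, 0.5, -1.8, 0, 0, -4.1, 0], [3.2, 0.7, -1.9, 0, 0, -4.1, 0], [3.1, 1, -1.8, 0, 0, -4, 0], [3, 1.2, -1.9, 0, 0, -4.1, 0], [2.9, 1.4, -1.9, 0, 0, -4, 0], [0, 0, 0, 0, 0, 0, 0]]]}}

```text
t: 5.8
ee_pos: [582.0, -62.7, 264.3]
orientation: [1.937, 2.469, 0.005]
ft_force: [0.1, -0.4, -1.6]
width: 17.6
```

```bash
python3 - <<'E'
from h import *
ctrl.get_image('wrist');ctrl.get_image('wrist');d=grab('wrist','w2');o=ctrl.get_obs();print(o['t'],o['ee_pos'],o['orientation'],o['ft_force'],o['width'])
cv2.imwrite('pics/w2v.png',cv2.resize(d['img'],(800,600)))
E
```

```text
5.95 [579.28682023 -65.79689579 261.01789556] [-1.94507060e+00 -2.46598139e+00  1.48488764e-03] [-0.7046589   0.13339418 -0.68538473] 17.773463521515993
```

View pics/w2v.png

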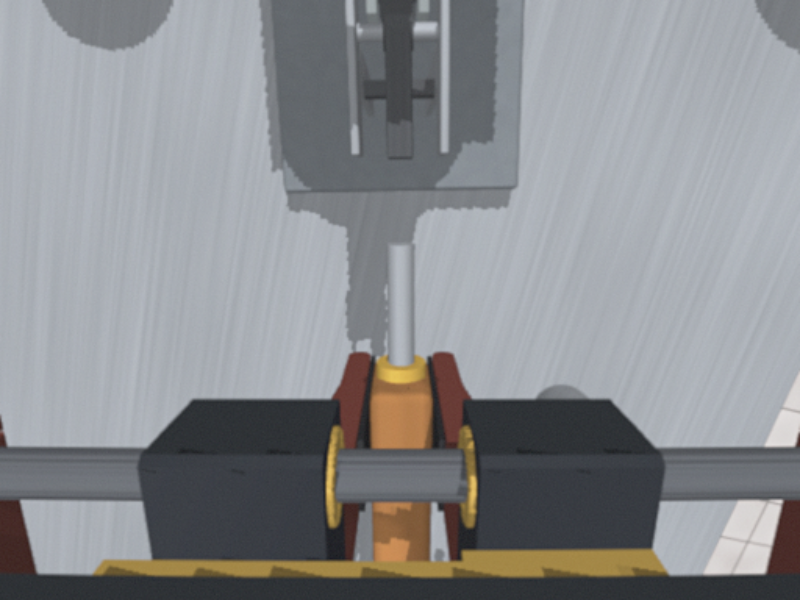

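The picture shows the guard plate ends at (355,153) and (445,153), with the tail end between them at (400,157). The base corners are at (287,190) and (517,187), and the bar tip is at (400,244), well in line with the tail.

```bash
python3 - <<'E'
from h import *
d=ld('w2');k=1.5625
o=ctrl.get_obs();Rm=R.from_rotvec(o['orientation']).as_matrix();print('yaw',np.degrees(np.arctan2(Rm[1,0],Rm[0,0])))
f=lambda u,v,z:onz(d,u/k,v/k,z)
L,Rr=f(355,154,166),f(445,153,166);c1,c2=f(287,191,18),f(517,187,18)
print('plates',L,Rr,np.linalg.norm(L-Rr),'mid',(L+Rr)/2)
print('base',c1,c2,np.linalg.norm(c1-c2),np.degrees(np.arctan2(*(c2-c1)[[1,0]])))
print('plate dirs',[np.degrees(np.arctan2(*(f(a,b,166)-f(c,e,166))[[1,0]])) for a,b,c,e in [(352,2,355,150),(447,2,445,150)]])
t=f(400,244,266+4);print('tip',t, 'tail end',f(400,157,166)); 
def tool(P): return Rm.T@(P-o['ee_pos'])
print('tool: tip',tool(t),'mouth',tool((L+Rr)/2),'tailend',tool(f(400,157,166)))
E
```

```text
yaw 103.46998054295894
plates [539.20224104   6.20111635 166.        ] [580.11957169  16.49534474 166.        ] 42.19240554031128 mid [559.66090636  11.34823055 166.        ]
base [479.97803319 -29.00349561  18.        ] [650.73750637  15.11011251  18.        ] 176.36555247739676 14.48496764900159
plate dirs [np.float64(103.50480334711212), np.float64(103.889362335988)]
tip [566.60311367 -17.00074426 270.        ] tail end [560.03681944   9.80375189 166.        ]
tool: tip [50.40898243 -0.97973184 -8.97739562] mouth [79.58804024 -0.99656353 95.02472415] tailend [77.99848332 -0.99075565 95.02460702]
```

Request:
{"method": "apply_moves", "body": {"series": [[[0, 0, 2.5, 0, 0, 0, 0], [0, 0, 2.5, 0, 0, 0, 0], [0, 0, 2.5, 0, 0, 0, 0], [0, 0, 2.5, 0, 0, 0, 0], [0, 0, 1.7, 0, 0, 0, 0], [0, 0, 0.8, 0, 0, 0, 0], [0, 0, 0, 0, 0, 0, 0], [0, 0, 0, 0, 0, 0, 0], [0, 0, 0, 0, 0, 0, 0]]]}}

```text
t: 6.85
ee_pos: [580.6, -65.9, 137.6]
orientation: [1.945, 2.465, 0.001]
ft_force: [-0.4, 0.7, -1.2]
width: 18.0
```

```bash
python3 - <<'E'
from h import *
d=grab('wrist','w3');s=grab('scene','s3');o=ctrl.get_obs();print(o['t'],o['ee_pos'],o['orientation'],o['ft_force'],o['width'])
T=np.zeros((600,800,3),np.uint8)
T[:300,:400]=cv2.resize(d['img'],(400,300)); T[300:570,:400]=cv2.resize(s['img'][175:229,230:310],(400,270),interpolation=cv2.INTER_CUBIC)
T[:300,410:800]=cv2.resize(d['img'][0:150,160:355],(390,300))
cv2.imwrite('pics/w3v.png',T)
E
```

```text
6.95 [580.53540255 -65.74273465 137.63459335] [1.94441522e+00 2.46569241e+00 1.33095342e-03] [-0.96149307  0.4528177  -1.01528481] 17.921984721810883
```

View pics/w3v.png

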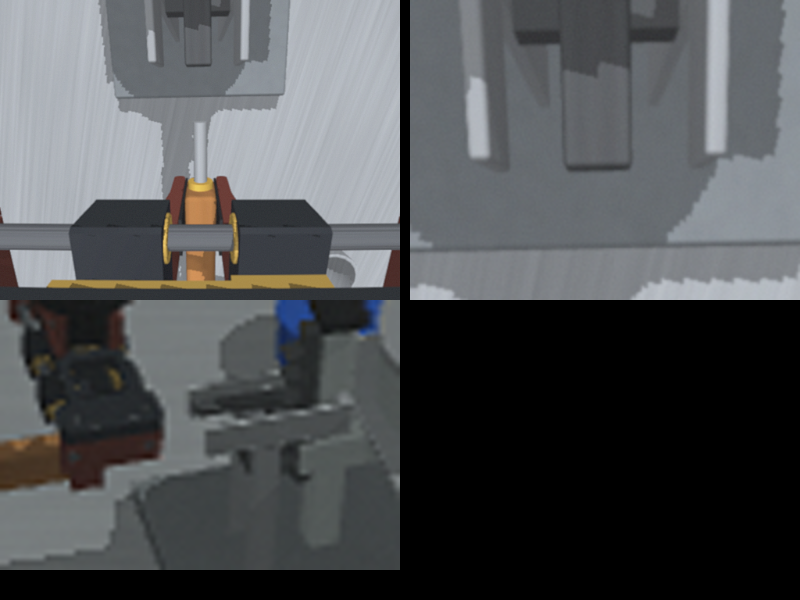

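The wrist picture shows the tail end at about (254,83) in full-image pixels, the plate ends at (194,79) and (312,77), and the shank tip at about (256,156). I check the lateral alignment and the advance.

```bash
python3 - <<'E'
from h import *
d=ld('w3');o=ctrl.get_obs();Rm=R.from_rotvec(o['orientation']).as_matrix();f=lambda u,v,z:(Rm.T@(onz(d,u,v,z)-o['ee_pos'])).round(1)
g=cv2.cvtColor(d['img'],cv2.COLOR_BGR2GRAY)
print('L',f(194.5,79,166),'R',f(312.5,76.5,166),'tail',f(254,83,168))
for v in(165,190,215): print(v,g[v,240:275])
h=g[150:240].astype(float)
print('tip',f(256.5,156,146),'shank back',f(257,225,146))
E
```

```text
L [ 79.7 -23.3 -28.5] R [ 80.5  18.5 -28.4] tail [ 78.1  -2.2 -30.4]
165 [130 131 131 130 130 131 129 129 138 152 162 172 179 186 191 190 191 189
 185 179 172 162 156 143 126 123 130 152 179 186 186 186 187 181 180]
190 [133 131 129 131 130 130 128 127 136 150 162 171 178 188 193 194 186 189
 184 179 174 164 154 139 136 166 183 181 183 181 184 182 186 188 188]
215 [141 171 182 187 185 184 185 174 146 145 158 170 178 188 192 193 188 187
 186 180 172 163 154 140 132 162 188 188 183 181 178 181 184 185 182]
tip [49.8 -1.4 -8.4] shank back [17.8 -1.1 -8.4]
```

Request:
{"method": "apply_moves", "body": {"series": [[[0.5, -0.1, 0.2, 0, 0, 0, 0], [1, 0, 0, 0, 0, 0, 0], [1, 0, 0, 0, 0, 0, 0], [1, 0, 0, 0, 0, 0, 0], [0.8, 0, 0, 0, 0, 0, 0], [0.4, 0, 0, 0, 0, 0, 0], [0, 0, 0, 0, 0, 0, 0], [0, 0, 0, 0, 0, 0, 0], [0, 0, 0, 0, 0, 0, 0]]]}}

```text
t: 7.85
ee_pos: [568.2, -20.3, 134.7]
orientation: [1.945, 2.467, 0.0]
ft_force: [-0.3, 0.2, -1.0]
width: 17.9
```

```bash
cat >> h.py <<'E'
def tin(d):
    # tin + lift region: phase-correlate the tin side/top crop against s3 reference
    r=cv2.cvtColor(ld('s3')['img'],cv2.COLOR_BGR2GRAY)[165:210,300:352]; g=cv2.cvtColor(d['img'],cv2.COLOR_BGR2GRAY)[160:245,295:357]
    m=cv2.matchTemplate(g,r,cv2.TM_CCOEFF_NORMED); _,v,_,l=cv2.minMaxLoc(m); return l[0]-5,l[1]-5,round(v,2)
def check(n=6):
    F=[]
    for i in range(n):
        d=ctrl.get_image('scene'); o=ctrl.get_obs(); F.append(o['ft_force'])
    F=np.array(F); print('t',round(o['t'],2),'z',o['ee_pos'].round(2),'F',F.mean(0).round(2),'sd',F.std(0).round(2),'M',o['moment'].round(3),'tin shift',tin(d)); return d
E
python3 - <<'E'
from h import *
check(6)
E
```

```text
t 8.15 z [568.04 -20.3  134.64] F [ 0.01  0.09 -1.21] sd [0.8  0.43 0.22] M [-0.064  0.027 -0.016] tin shift (0, 0, 1.0)
```

Request:
{"method": "apply_moves", "body": {"series": [[[0, 0, -0.4, 0, 0, 0, 0], [0, 0, -0.4, 0, 0, 0, 0], [0, 0, 0, 0, 0, 0, 0], [0, 0, 0, 0, 0, 0, 0]]]}}

```text
t: 8.55
ee_pos: [568.2, -20.1, 143.0]
orientation: [1.945, 2.467, 0.001]
ft_force: [-0.6, -0.5, -1.3]
width: 17.9
```

Request:
{"method": "apply_moves", "body": {"series": [[[0, 0, -0.1, 0, 0, 0, 0], [0, 0, -0.1, 0, 0, 0, 0], [0, 0, 0, 0, 0, 0, 0], [0, 0, 0, 0, 0, 0, 0]]]}}

```text
t: 8.95
ee_pos: [568.0, -20.1, 144.7]
orientation: [-1.945, -2.467, 0.0]
ft_force: [0.1, -0.6, -1.1]
width: 18.1
```

Request:
{"method": "apply_moves", "body": {"series": [[[0, 0, -0.1, 0, 0, 0, 0], [0, 0, -0.1, 0, 0, 0, 0], [0, 0, 0, 0, 0, 0, 0], [0, 0, 0, 0, 0, 0, 0]]]}}

```text
t: 9.35
ee_pos: [568.1, -20.1, 146.7]
orientation: [1.945, 2.467, 0.0]
ft_force: [-0.5, 0.6, -1.1]
width: 17.5
```

Axis at about 151, shank top at about 155, no contact yet. I continue in 1 mm steps.

Request:
{"method": "apply_moves", "body": {"series": [[[0, 0, -0.1, 0, 0, 0, 0], [0, 0, 0, 0, 0, 0, 0], [0, 0, 0, 0, 0, 0, 0]]]}}

```text
t: 9.65
ee_pos: [568.0, -20.1, 147.7]
orientation: [1.945, 2.467, 0.0]
ft_force: [0.7, -0.2, -1.4]
width: 18.1
```

Request:
{"method": "apply_moves", "body": {"series": [[[0, 0, -0.1, 0, 0, 0, 0], [0, 0, 0, 0, 0, 0, 0], [0, 0, 0, 0, 0, 0, 0]]]}}

```text
t: 9.95
ee_pos: [568.1, -20.1, 148.7]
orientation: [1.945, 2.467, 0.0]
ft_force: [0.0, -0.3, -1.1]
width: 17.6
```

Request:
{"method": "apply_moves", "body": {"series": [[[0, 0, -0.1, 0, 0, 0, 0], [0, 0, 0, 0, 0, 0, 0], [0, 0, 0, 0, 0, 0, 0]]]}}

```text
t: 10.25
ee_pos: [568.1, -20.1, 149.7]
orientation: [1.945, 2.467, 0.0]
ft_force: [-0.7, 0.1, -0.5]
width: 17.8
```

Request:
{"method": "apply_moves", "body": {"series": [[[0, 0, -0.1, 0, 0, 0, 0], [0, 0, 0, 0, 0, 0, 0], [0, 0, 0, 0, 0, 0, 0]]]}}

```text
t: 10.55
ee_pos: [568.1, -20.1, 150.7]
orientation: [1.945, 2.467, 0.0]
ft_force: [-0.6, 0.3, -1.2]
width: 17.7
```

Request:
{"method": "apply_moves", "body": {"series": [[[0, 0, -0.1, 0, 0, 0, 0], [0, 0, 0, 0, 0, 0, 0], [0, 0, 0, 0, 0, 0, 0]]]}}

```text
t: 10.85
ee_pos: [568.1, -20.1, 151.7]
orientation: [1.945, 2.467, 0.0]
ft_force: [-0.1, 0.1, -1.5]
width: 17.7
```

Request:
{"method": "apply_moves", "body": {"series": [[[0, 0, -0.1, 0, 0, 0, 0], [0, 0, 0, 0, 0, 0, 0], [0, 0, 0, 0, 0, 0, 0]]]}}

```text
t: 11.15
ee_pos: [568.1, -20.1, 152.7]
orientation: [1.945, 2.467, 0.0]
ft_force: [0.1, 0.5, -0.6]
width: 18.3
```

Request:
{"method": "apply_moves", "body": {"series": [[[0, 0, -0.1, 0, 0, 0, 0], [0, 0, 0, 0, 0, 0, 0], [0, 0, 0, 0, 0, 0, 0]]]}}

```text
t: 11.45
ee_pos: [567.9, -20.1, 153.6]
orientation: [-1.945, -2.467, 0.0]
ft_force: [0.5, 0.4, -2.0]
width: 17.8
```

Request:
{"method": "apply_moves", "body": {"series": [[[0, 0, -0.1, 0, 0, 0, 0], [0, 0, 0, 0, 0, 0, 0], [0, 0, 0, 0, 0, 0, 0]]]}}

```text
t: 11.75
ee_pos: [567.9, -20.0, 154.6]
orientation: [-1.945, -2.467, 0.0]
ft_force: [0.5, 1.5, -3.3]
width: 17.9
```

Request:
{"method": "apply_moves", "body": {"series": [[[0, 0, -0.1, 0, 0, 0, 0], [0, 0, 0, 0, 0, 0, 0], [0, 0, 0, 0, 0, 0, 0]]]}}

```text
t: 12.05
ee_pos: [567.9, -20.1, 155.7]
orientation: [-1.945, -2.467, 0.0]
ft_force: [-0.3, 0.6, -3.1]
width: 18.0
```

Request:
{"method": "apply_moves", "body": {"series": [[[0, 0, -0.1, 0, 0, 0, 0], [0, 0, 0, 0, 0, 0, 0], [0, 0, 0, 0, 0, 0, 0]]]}}

```text
t: 12.35
ee_pos: [568.1, -20.2, 156.8]
orientation: [1.945, 2.467, 0.0]
ft_force: [-0.1, 1.6, -3.4]
width: 18.1
```

```bash
python3 - <<'E'
from h import *
check(4)
E
```

```text
t 12.55 z [568.07 -20.15 156.74] F [-0.71  0.79 -3.36] sd [0.19 0.19 0.38] M [-0.04   0.142  0.021] tin shift (0, 0, 1.0)
```

Request:
{"method": "apply_moves", "body": {"series": [[[0, 0, -0.1, 0, 0, 0, 0], [0, 0, 0, 0, 0, 0, 0], [0, 0, 0, 0, 0, 0, 0]]]}}

```text
t: 12.85
ee_pos: [568.5, -20.2, 158.0]
orientation: [1.945, 2.466, 0.001]
ft_force: [0.5, -0.8, -1.1]
width: 17.7
```

Request:
{"method": "apply_moves", "body": {"series": [[[0, 0, -0.1, 0, 0, 0, 0], [0, 0, 0, 0, 0, 0, 0], [0, 0, 0, 0, 0, 0, 0]]]}}

```text
t: 13.15
ee_pos: [568.1, -20.1, 158.8]
orientation: [1.945, 2.467, 0.0]
ft_force: [0.8, -0.2, -1.2]
width: 18.2
```

```bash
python3 - <<'E'
from h import *
check(4)
E
```

```text
t 13.35 z [568.07 -20.12 158.7 ] F [ 0.25 -0.26 -1.2 ] sd [0.31 0.39 0.48] M [-0.037  0.037 -0.021] tin shift (0, 1, 0.96)
```

```bash
python3 - <<'E'
from h import *
s=check(4);d=grab('wrist','w4')
T=np.zeros((600,800,3),np.uint8)
T[:300,:400]=cv2.resize(d['img'],(400,300)); T[300:600,:400]=cv2.resize(s['img'][165:240,250:350],(400,300),interpolation=cv2.INTER_CUBIC)
T[:300,410:800]=cv2.resize(d['img'][0:150,160:355],(390,300));T[300:600,400:]=cv2.resize(ld('s3')['img'][165:240,250:350],(400,300),interpolation=cv2.INTER_CUBIC)
cv2.imwrite('pics/w4v.png',T)
E
```

```text
t 13.55 z [568.02 -20.1  158.65] F [-0.32 -0.2  -0.63] sd [0.3  0.46 0.46] M [-0.01   0.061 -0.005] tin shift (0, 2, 0.93)
```

View pics/w4v.png

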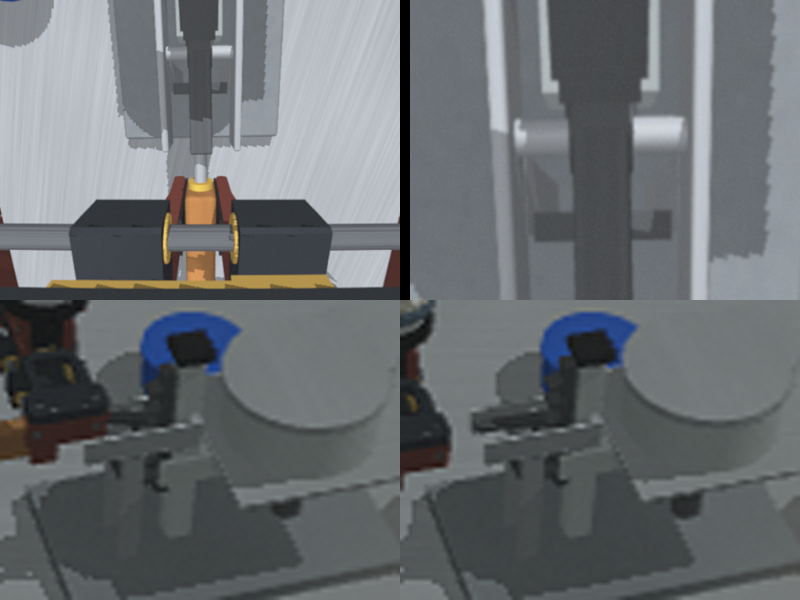

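The right-hand crop shows the tail lying over the shank, with the tin 2 px lower than the reference, so the platform is sinking. The force on the bar is low, so I add half a millimetre and watch.

Request:
{"method": "apply_moves", "body": {"series": [[[0, 0, -0.05, 0, 0, 0, 0], [0, 0, 0, 0, 0, 0, 0]]]}}

```text
t: 13.8
ee_pos: [567.9, -20.1, 159.1]
orientation: [-1.945, -2.467, 0.0]
ft_force: [0.7, -0.5, -2.5]
width: 18.0
```

```bash
python3 - <<'E'
from h import *
check(3);check(3)
E
```

```text
t 13.95 z [567.99 -20.09 159.09] F [-0.13 -0.61 -2.75] sd [0.48 0.39 0.3 ] M [-0.064 -0.016 -0.02 ] tin shift (0, 2, 0.9)
t 14.1 z [567.97 -20.1  159.12] F [-0.11  0.43 -2.21] sd [0.48 0.21 0.29] M [-0.105 -0.001  0.031] tin shift (0, 3, 0.91)
```

Net force is about 1.3 N, the "clear" regime, and the tin keeps sinking. Hold.

Request:
{"method": "apply_moves", "body": {"series": [[[0, 0, 0, 0, 0, 0, 0], [0, 0, 0, 0, 0, 0, 0], [0, 0, 0, 0, 0, 0, 0], [0, 0, 0, 0, 0, 0, 0], [0, 0, 0, 0, 0, 0, 0], [0, 0, 0, 0, 0, 0, 0]]]}}

```text
t: 14.7
ee_pos: [568.0, -20.1, 159.2]
orientation: [-1.945, -2.467, -0.0]
ft_force: [0.7, -0.1, -2.2]
width: 18.0
```

```bash
python3 - <<'E'
from h import *
check(3)
E
```

```text
t 14.85 z [568.01 -20.09 159.17] F [-0.21  0.6  -2.65] sd [0.32 0.53 0.07] M [-0.073  0.055  0.005] tin shift (0, 5, 0.86)
```

Request:
{"method": "apply_moves", "body": {"series": [[[0, 0, 0, 0, 0, 0, 0], [0, 0, 0, 0, 0, 0, 0], [0, 0, 0, 0, 0, 0, 0], [0, 0, 0, 0, 0, 0, 0], [0, 0, 0, 0, 0, 0, 0], [0, 0, 0, 0, 0, 0, 0], [0, 0, 0, 0, 0, 0, 0], [0, 0, 0, 0, 0, 0, 0]]]}}

```text
t: 15.65
ee_pos: [568.0, -20.2, 159.1]
orientation: [1.945, 2.467, -0.0]
ft_force: [1.2, -0.3, -2.4]
width: 17.7
```

```bash
python3 - <<'E'
from h import *
check(3)
E
```

```text
t 15.8 z [568.02 -20.17 159.12] F [ 0.55 -0.48 -1.74] sd [0.32 0.17 0.18] M [-0.183 -0.013 -0.033] tin shift (0, 7, 0.82)
```

Request:
{"method": "apply_moves", "body": {"series": [[[0, 0, 0, 0, 0, 0, 0], [0, 0, 0, 0, 0, 0, 0], [0, 0, 0, 0, 0, 0, 0], [0, 0, 0, 0, 0, 0, 0], [0, 0, 0, 0, 0, 0, 0], [0, 0, 0, 0, 0, 0, 0], [0, 0, 0, 0, 0, 0, 0], [0, 0, 0, 0, 0, 0, 0], [0, 0, 0, 0, 0, 0, 0], [0, 0, 0, 0, 0, 0, 0], [0, 0, 0, 0, 0, 0, 0], [0, 0, 0, 0, 0, 0, 0]]]}}

```text
t: 17.0
ee_pos: [568.1, -20.0, 159.3]
orientation: [1.945, 2.467, 0.0]
ft_force: [-0.7, -0.4, -1.6]
width: 18.3
```

```bash
python3 - <<'E'
from h import *
check(3)
E
```

```text
t 17.15 z [568.04 -20.06 159.22] F [ 0.84 -0.48 -0.89] sd [0.35 0.14 0.67] M [-0.02  -0.     0.018] tin shift (0, 10, 0.77)
```

Request:
{"method": "apply_moves", "body": {"series": [[[0, 0, 0, 0, 0, 0, 0], [0, 0, 0, 0, 0, 0, 0], [0, 0, 0, 0, 0, 0, 0], [0, 0, 0, 0, 0, 0, 0], [0, 0, 0, 0, 0, 0, 0], [0, 0, 0, 0, 0, 0, 0], [0, 0, 0, 0, 0, 0, 0], [0, 0, 0, 0, 0, 0, 0], [0, 0, 0, 0, 0, 0, 0], [0, 0, 0, 0, 0, 0, 0], [0, 0, 0, 0, 0, 0, 0], [0, 0, 0, 0, 0, 0, 0]]]}}

```text
t: 18.35
ee_pos: [568.0, -20.1, 159.2]
orientation: [1.945, 2.467, 0.0]
ft_force: [0.8, -0.3, -1.9]
width: 17.9
```

```bash
python3 - <<'E'
from h import *
check(3)
E
```

```text
t 18.5 z [568.03 -20.1  159.18] F [ 0.46 -0.84 -2.39] sd [0.47 0.49 0.28] M [-0.24  -0.009  0.013] tin shift (0, 11, 0.74)
```

Request:
{"method": "apply_moves", "body": {"series": [[[0, 0, 0, 0, 0, 0, 0], [0, 0, 0, 0, 0, 0, 0], [0, 0, 0, 0, 0, 0, 0], [0, 0, 0, 0, 0, 0, 0], [0, 0, 0, 0, 0, 0, 0], [0, 0, 0, 0, 0, 0, 0], [0, 0, 0, 0, 0, 0, 0], [0, 0, 0, 0, 0, 0, 0], [0, 0, 0, 0, 0, 0, 0], [0, 0, 0, 0, 0, 0, 0], [0, 0, 0, 0, 0, 0, 0], [0, 0, 0, 0, 0, 0, 0]]]}}

```text
t: 19.7
ee_pos: [568.0, -20.1, 159.2]
orientation: [-1.945, -2.467, 0.0]
ft_force: [1.3, -0.1, -2.6]
width: 17.6
```

```bash
python3 - <<'E'
from h import *
s=check(3);cv2.imwrite('pics/s5.png',s['img']);np.savez('pics/s5.npz',**{k:np.array(s[k]) for k in s})
a=ld('s3')
print('expected px shift for 54mm:',proj(s,[[525,212,194],[525,212,140]]))
T=np.hstack([cv2.resize(i[160:255,240:360],(400,317),interpolation=cv2.INTER_CUBIC) for i in(a['img'],s['img'])]);cv2.imwrite('pics/s5v.png',T)
E
```

```text
t 19.85 z [568.05 -20.1  159.2 ] F [ 0.26 -0.67 -2.44] sd [0.05 0.62 0.22] M [-0.208  0.036 -0.001] tin shift (0, 11, 0.74)
expected px shift for 54mm: [[326.67118671 182.86778106]
 [324.97919679 194.54192147]]
```

View pics/s5v.png

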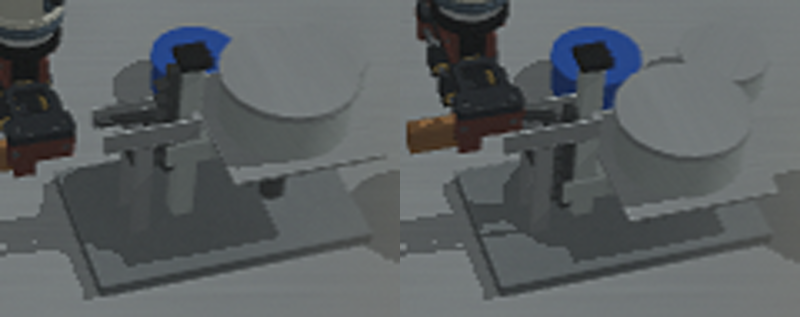

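The crops show the tin and platform 11 px lower (11.7 expected for the full 54 mm) and stationary for over a second, which is not a tooth-catch height. The platform is down. I lower the bar gently, back out and then rise.

Request:
{"method": "apply_moves", "body": {"series": [[[0, 0, 0.2, 0, 0, 0, 0], [0, 0, 0.3, 0, 0, 0, 0], [0, 0, 0.4, 0, 0, 0, 0], [0, 0, 0.4, 0, 0, 0, 0], [0, 0, 0.4, 0, 0, 0, 0], [0, 0, 0.3, 0, 0, 0, 0], [0, 0, 0.2, 0, 0, 0, 0], [0, 0, 0, 0, 0, 0, 0], [0, 0, 0, 0, 0, 0, 0]]]}}

```text
t: 20.75
ee_pos: [568.1, -20.1, 137.2]
orientation: [1.945, 2.467, 0.0]
ft_force: [0.3, 0.8, -0.9]
width: 17.7
```

```bash
python3 - <<'E'
from h import *
check(3)
E
```

```text
t 20.9 z [568.16 -20.12 137.35] F [ 0.05  0.19 -1.24] sd [0.29 0.34 0.31] M [-0.075  0.056 -0.008] tin shift (0, 11, 0.74)
```

Request:
{"method": "apply_moves", "body": {"series": [[[-0.5, 0, 0, 0, 0, 0, 0], [-1, 0, 0, 0, 0, 0, 0], [-1.5, 0, 0, 0, 0, 0, 0], [-1.5, 0, 0, 0, 0, 0, 0], [-1.5, 0, 0, 0, 0, 0, 0], [-1.5, 0, 0, 0, 0, 0, 0], [-1.5, 0, 0, 0, 0, 0, 0], [0, 0, 0, 0, 0, 0, 0], [0, 0, 0, 0, 0, 0, 0], [0, 0, 0, 0, 0, 0, 0]]]}}

```text
t: 21.9
ee_pos: [588.8, -107.2, 137.1]
orientation: [-1.945, -2.467, 0.0]
ft_force: [-0.5, 0.6, -0.4]
width: 18.4
```

```bash
python3 - <<'E'
from h import *
s=check(2);d=grab('wrist','w6')
T=np.zeros((600,800,3),np.uint8)
T[:,:]=cv2.resize(d['img'],(800,600)); T[:225,:260]=cv2.resize(s['img'][165:240,250:337],(260,225),interpolation=cv2.INTER_CUBIC)
cv2.imwrite('pics/w6v.png',T)
o=ctrl.get_obs();p=o['ee_pos'];Rm=R.from_rotvec(o['orientation']).as_matrix();print(np.degrees(np.arctan2(Rm[1,0],Rm[0,0])))
plan([([517.7,-284.2,150],75,8),([517.7,-284.2,100],75,3)],0)
E
```

```text
t 22.0 z [ 588.82 -107.    137.12] F [ 0.23 -0.5  -1.81] sd [0.26 0.52 0.17] M [-0.004  0.049  0.018] tin shift (0, 11, 0.74)
103.5376724055748
[[-1.94,-1.38,-0.16,0,0,3.6,0.0],[-2.03,-1.26,-0.16,0,0,3.6,0.0],[-2.1,-1.13,-0.16,0,0,3.6,0.0],[-2.17,-0.99,-0.16,0,0,3.5,0.0],[-2.23,-0.86,-0.16,0,0,3.6,0.0],[-2.28,-0.72,-0.16,0,0,3.5,0.0],[-2.32,-0.58,-0.16,0,0,3.6,0.0],[-2.34,-0.44,-0.16,0,0,3.5,0.0],[0,0,1.67,0,0,0,0.0],[0,0,1.66,0,0,0,0.0],[0,0.01,1.67,0,0,0,0.0]]
```

View pics/w6v.png

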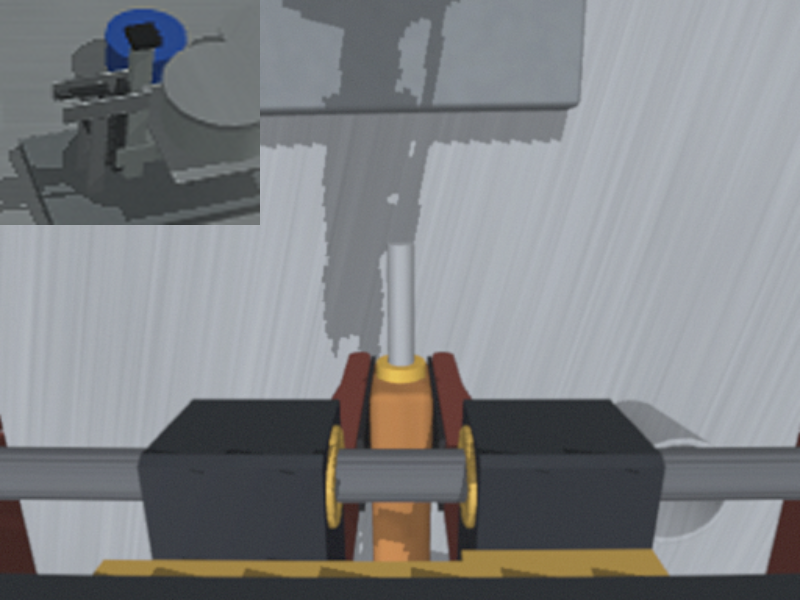

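The bar sits in the grip as before (tip at (400,244), unchanged), the tail has dropped back onto the guard line and the platform is still down. I return to the rest.

Request:
{"method": "apply_moves", "body": {"series": [[[-1.9, -1.4, -0.2, 0, 0, 3.6, 0], [-2, -1.3, -0.2, 0, 0, 3.6, 0], [-2.1, -1.1, -0.2, 0, 0, 3.6, 0], [-2.2, -1, -0.2, 0, 0, 3.5, 0], [-2.2, -0.9, -0.1, 0, 0, 3.6, 0], [-2.3, -0.7, -0.2, 0, 0, 3.5, 0], [-2.3, -0.6, -0.1, 0, 0, 3.6, 0], [-2.3, -0.4, -0.1, 0, 0, 3.5, 0], [0, 0, 1.6, 0, 0, 0, 0], [0, 0, 1.7, 0, 0, 0, 0], [0, 0, 1.7, 0, 0, 0, 0], [0, 0, 0, 0, 0, 0, 0]]]}}

```text
t: 23.25
ee_pos: [515.9, -282.6, 98.2]
orientation: [-2.489, -1.911, 0.002]
ft_force: [0.3, 0.2, -2.0]
width: 18.3
```

Request:
{"method": "apply_moves", "body": {"series": [[[0, 0, 0, 0, 0, 0, 0], [0, 0, 0, 0, 0, 0, 0]]]}}

```text
t: 23.45
ee_pos: [517.9, -283.9, 101.1]
orientation: [2.491, 1.912, 0.001]
ft_force: [0.3, 0.4, -1.4]
width: 17.7
```

```bash
python3 - <<'E'
from h import *
o=ctrl.get_obs();print(o['ee_pos'])
Rm=R.from_rotvec(o['orientation']).as_matrix();print(np.degrees(np.arctan2(Rm[1,0],Rm[0,0])))
plan([([517.7,-284.2,80],75,2),([517.7,-284.2,56],75,4)],0)
E
```

```text
[ 517.86483239 -283.85671012  101.09021364]
75.01421916131078
[[-0.02,0,1.05,0,0,0,0.0],[-0.02,-0.01,1.06,0.1,0,0,0.0],[0,0,0.6,0,0,0,0.0],[0,0,0.6,0,0,0,0.0],[0,0,0.6,0,0,0,0.0],[0,0,0.6,0,0,0,0.0]]
```

Request:
{"method": "apply_moves", "body": {"series": [[[0, 0, 1, 0, 0, 0, 0], [0, 0, 1, 0, 0, 0, 0], [0, 0, 0.8, 0, 0, 0, 0], [0, 0, 0.7, 0, 0, 0, 0], [0, 0, 0.5, 0, 0, 0, 0], [0, 0, 0.3, 0, 0, 0, 0], [0, 0, 0.2, 0, 0, 0, 0], [0, 0, 0, 0, 0, 0, 0], [0, 0, 0, 0, 0, 0, 0], [0, 0, 0, 0, 0, 0, 0]]]}}

```text
t: 24.45
ee_pos: [517.4, -283.9, 55.6]
orientation: [2.492, 1.912, 0.0]
ft_force: [-1.8, 0.3, 3.8]
width: 17.7
```

```bash
python3 - <<'E'
from h import *
check(4)
E
```

```text
t 24.65 z [ 517.41 -283.89   55.54] F [-1.14  1.31  4.84] sd [0.19 0.11 0.31] M [0.087 0.337 0.028] tin shift (0, 11, 0.74)
```

Seated at the same height as before, with light contact. I release slowly and rise.

Request:
{"method": "apply_moves", "body": {"series": [[[0, 0, 0, 0, 0, 0, 0.3], [0, 0, 0, 0, 0, 0, 0.5], [0, 0, 0, 0, 0, 0, 0.8], [0, 0, 0, 0, 0, 0, 1], [0, 0, 0, 0, 0, 0, 1], [0, 0, 0, 0, 0, 0, 1], [0, 0, 0, 0, 0, 0, 1], [0, 0, 0, 0, 0, 0, 1], [0, 0, 0, 0, 0, 0, 1], [0, 0, 0, 0, 0, 0, 1]]]}}

```text
t: 25.65
ee_pos: [517.2, -283.8, 55.2]
orientation: [2.493, 1.912, 0.0]
ft_force: [-0.1, 1.5, 0.1]
width: 87.3
```

Request:
{"method": "apply_moves", "body": {"series": [[[0, 0, -1, 0, 0, 0, 1], [0, 0, -2, 0, 0, 0, 1], [0, 0, -3, 0, 0, 0, 1], [0, 0, -4, 0, 0, 0, 1], [0, 0, -4, 0, 0, 0, 1], [0, 0, -3.7, 0, 0, 0, 1], [0, 0, 0, 0, 0, 0, 1], [0, 0, 0, 0, 0, 0, 1], [0, 0, 0, 0, 0, 0, 1]]]}}

```text
t: 26.55
ee_pos: [516.4, -283.3, 231.2]
orientation: [-2.491, -1.911, 0.001]
ft_force: [0.0, -0.3, 0.0]
width: 88.2
```

```bash
python3 - <<'E'
from h import *
s=check(3);d=grab('wrist','w7');print(ctrl.get_obs()['width'])
T=cv2.resize(d['img'],(800,600)); T[400:600,:260]=cv2.resize(s['img'][170:240,250:341],(260,200),interpolation=cv2.INTER_CUBIC)
T[400:600,540:]=cv2.resize(s['img'][190:242,155:222],(260,200),interpolation=cv2.INTER_CUBIC)
cv2.imwrite('pics/w7v.png',T)
h=cv2.cvtColor(d['img'],cv2.COLOR_BGR2HSV);m=cv2.inRange(h,(5,90,50),(20,255,255))
n,l,st,c=cv2.connectedComponentsWithStats(m)
for i in range(1,n):
  if st[i,4]>1000 and 230<c[i][0]<280:
    P=np.argwhere(l==i)[:,::-1].astype(float);W=np.array([onz(d,*p,76)[:2] for p in P]).astype(np.float32)
    print(st[i],c[i],cv2.minAreaRect(W))
E
```

```text
t 26.7 z [ 516.46 -283.35  230.68] F [-0.23  0.49 -0.17] sd [0.13 0.26 0.15] M [-0.091  0.14   0.004] tin shift (0, 11, 0.74)
88.04938772809511
[ 250  170   17   75 1201] [257.93089092 208.70857619] ((511.23675537109375, -305.56866455078125), (76.37886047363281, 16.30862045288086), 74.67073059082031)
```

View pics/w7v.png

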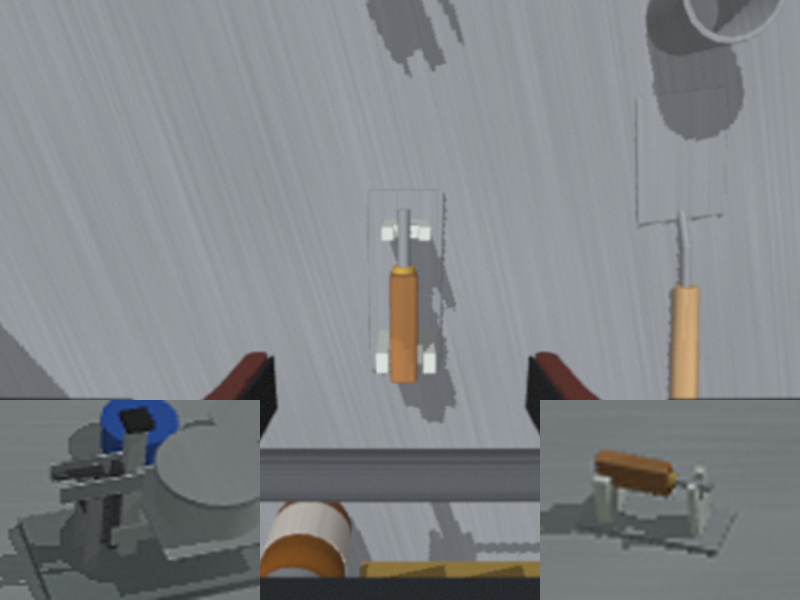

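The last picture shows the bar level in both notches. Its tip lies 19 px inside the foot's edge (20 px before), the platform is down and the pawl is back at its rest slope. I hand the job in.

```bash
python3 -c "
from workcell import ctrl
print(ctrl.close_job())"
```

```text
the job is handed in; nothing more can be done
None
```

The job is done and handed in at about 27 s: the platform is fully down, the pawl has dropped back and the bar is back in its rest.

- **Lift:** I put the bar's tip under the tail and raised it in 1 mm steps. It made contact, took about 2 N, then cleared. I held it at about 1 N net until the platform stopped. Every force reading on the tail stayed well under 6 N.
- **Platform:** the tin moved down 11 px in the scene view, against 11.7 px expected for the full 54 mm. It stayed still for over a second before I lowered the bar, and still read 11 px after the bar was laid down.
- **Bar:** the handle measured within about 2 mm and 0.4° of where it lay at first. Those differences are within measuring error.
- **Disagreement:** right after clearing, and once while the platform sank, the force on the bar briefly read near zero. I raised the bar another 0.5 mm after the first drop. The platform kept sinking both times and the pawl did not catch.

The hand was clear of everything at the end. I saw nothing else moved, but did not measure the bystanders again.

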